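# Roll the solder reel up the bench gutter to its seat

## Robot

A 6-joint arm with a two-finger parallel gripper is mounted at the origin on the work surface. World frame = base frame: x ahead of the robot, y to its left, z up, the work surface at z = 0. Lengths are in m, angles in rad, forces in N, time in s.
With the tool pointing down it reaches from about 0.3 to 0.875 m from the base axis. Payload 6.4 kg.
Tool frame: the origin (TCP) lies on the centre line of the jaws, within the pads' length; the fingertips stand 8 mm ahead of it and the grasp point (between the pads) lies 11 mm behind it; x points along the fingers, y is the direction in which the jaws open and shut, and the axes are right-handed (so a half turn about x gives the same grasp; the last joint's range is limited). The gripper opens to 85 mm and grips with 20 to 120 N. Pads are 22 mm wide; open, the fingers measure 114 mm over their backs; the gripper's body (76 mm by 85 mm) begins 54 mm behind the grasp point. The pads swing forward as they close: fully open they stand 13 mm farther back than shut.
Start: joints at [-1.4, 0.181, 1.607, -0, 1.354, -0.206], TCP at [0.212, -0.535, 0.239] pointing down, gripper open.
Joint ranges: [-2.99, 2.99], [-0.89, 2.07], [0.3, 2.58], [-1.14, 4.28], [0, 2.63], [-3.12, 3.12]. Speed limits (rad/s): [2.57, 2.57, 3.01, 3.14, 3.14, 3.14].

## Interface

Orientations are given as a unit quaternion [w, x, y, z].
In Python, from bench import * gives the robot as it stands.
- The arm moves only by the shell command python3 -m pendant 'ROWS' [FORCE]. ROWS is JSON, a list of rows, each a list of 7 numbers: the shift along the tool's x, y, z in mm, then the turn, a rotation vector about the tool's x, y, z in degrees, then the finger opening in mm, from 0 to 85.4. A call has exactly 10 rows; each row shifts and turns the commanded pose from where the row before left it, along the tool's axes as they then stand; what a row does not reach is not made up. A row lasts 1/8 s, in which the tool goes at most 62.5 mm and 10.7 degrees, less where a joint would pass 70% of its speed; a pose out of reach is approached as far as the arm can. A call with a gripper value outside its range is refused whole. The fingers move at their own pace and stop on an object; FORCE is the grip in N (left out, the last holds). Time passes only in rows, so rows that do not move let the fingers close, or fill a call up. It gives the time, the measured TCP pose, the force and the opening at its end, in the units of the state.
- get_obs(): the state, without advancing time (a new reading comes with each control period).
- capture(name): name is "scene" or "top" or "wrist"; returns a dict with "pixels" (480x640x3 uint8, blue, green, red), "camera_matrix" (3x3 intrinsics, pixels), "origin" and "orientation" of the camera in the world; the wrist camera has in their place "tool_from_camera" (4x4, takes a point from camera to tool coordinates, whose origin is the TCP and whose axes are the tool frame's). Camera axes: x right, y up, looking along -z (the intrinsics and any distortion apply to the point x, -y, -z); pixel columns grow to the right and rows downward; lengths in m; the calibration is good to about 2 mm. A picture is of the moment at which its call begins: read the wrist's pose just before it. There is no depth.
- sign_off(): hands the job in, once; it reports no verdict.
The state is a dict: "clock": time; "joint_pos": joint angles; "joint_vel": joint speeds; "joint_torque": joint torques, N m; "ee_pos": TCP position; "ee_rot": TCP orientation; "ft_force": force on the tool from outside, world axes, zero at the start; "wrist_torque": the same for the moment, N m; "width": finger opening in m.
Only numpy, scipy, OpenCV 4.12 (cv2) and the standard library are available. Lean on these libraries where they do the work, as an engineer would, in place of code of your own. Each camera call takes 0.05 s, during which the arm holds its last target.

## Task

A solder reel lies on its rims at the low end of the sloped metal gutter. Push it up the slope with your fingertips, over the crest and into the short dip against the upright end plate, so that it stays there when you take the fingers away. Do not lift it off the gutter, and leave the spare reel, the jar and the tray of plugs where they are.

Things in the scene. Friction and masses are not known exactly. Their poses are not given: they have to be found in the camera images.
- reel: the reel to push: 60 mm in diameter, 46 mm wide (two 5 mm blue plastic rims, between them a bright winding 54 mm in diameter), 0.2 to 0.45 kg, free to roll. It starts at the low end of the gutter against the curb. Origin at its centre; y is its axle, level across the gutter; x and z turn with it as it rolls.
- channel: sloped aluminium gutter fixed to the bench; inner width 54 mm, side walls 14 mm high, 3 mm thick. Origin on the floor's centre line at the crest, 47 mm above the bench. x points uphill along the ramp (8 degrees up), y across, z square to the ramp. The ramp runs from x = -195 mm to the crest, then dips (10 degrees down) for 45 mm to the upright end plate, 42 mm high. On the ramp the reel rolls back down.
- seat (a point): where the reel's centre is when it rests in the dip against the end plate: x = 23.5, y = 0, z = 24 mm in the gutter's frame. Once the reel's centre has passed x = 5 mm in that frame it rolls on into the dip by itself and stays.
- curb (a point): middle of the top of the curb across the gutter's low end, 10 mm above the ramp floor and 6 mm thick; the fingers can come down over it behind the reel. The reel's centre starts 26 mm uphill of this point.
- spare: a second reel, the same as the first, standing on one rim on the bench beside the gutter, 47 mm high; origin at the centre of its underside, z up. To be left alone.
- jar: closed amber jar, 48 mm in diameter and 70 mm high, standing on the bench beside the gutter; origin at the centre of its underside, z up. To be left alone.
- tray: small open black tray 90 x 70 x 30 mm with green plugs in it, on the bench on the other side of the gutter; origin at the centre of its underside, z up. To be left alone.
There are look-alikes about, which are no part of the job. Leave any yellow look-alike of the reel alone.

How it is judged:
At the end, for the whole second after the job is handed in: The reel rests still on its rims in the dip beyond the crest, against the end plate (centre within 5 mm of the seated place along the gutter, axle across the gutter) (x of reel in the frame of channel between 0.0185 and 0.0285 m and z of reel in the frame of channel between 0.018 and 0.03 m and y of reel in the frame of channel between -0.008 and 0.008 m and angle between the y axis of reel and the y axis of channel, either way round below 0.25 rad and linear speed of reel below 0.01 m/s and angular speed of reel below 0.3 rad/s); the robot touches nothing.
It fails at once if the reel is lifted more than 12 mm off the gutter floor (z of reel in the frame of channel above 0.042 m).
It fails at once if the spare reel is moved more than 15 mm (distance of spare from where it was at the start of the episode above 0.015 m).
It fails at once if the jar is moved more than 15 mm (distance of jar from where it was at the start of the episode above 0.015 m).
It fails at once if the tray of plugs is moved more than 15 mm (distance of tray from where it was at the start of the episode above 0.015 m).
It also fails if it takes over 38 s, if anything falls off the work surface, if the arm or the gripper's body presses on something with over 40 N, if the wrist force passes 120 N, or if a joint passes its speed limit or range.

## Working session

There is one attempt and no reset: what is moved stays moved. The work goes in short steps, Python scripts to look and compute and a shell command to move; the robot and the scene stay as the last step left them, time stands still between calls to the robot, and variables do not carry over. Pictures are saved under pics/ and viewed, and the job is handed in when it is done.

```bash
ls; mkdir -p pics; python3 - <<'E'
from bench import *
import cv2
o=get_obs(); print({k:(o[k]) for k in ['clock','ee_pos','ee_rot','ft_force','width']})
for n in ['scene','top']:
    c=capture(n); cv2.imwrite(f'pics/{n}0.png',c['pixels']); print(n,c['camera_matrix'],c['origin'],c['orientation'],[k for k in c])
E
```

```text
pics
{'clock': 0.0, 'ee_pos': array([ 0.21146043, -0.53413274,  0.23836192]), 'ee_rot': array([-0.13181072, -0.69459246, -0.1330478 ,  0.69459739]), 'ft_force': array([ 0.80641833, -0.40878681,  1.1214774 ]), 'width': 0.08565572844883479}
scene [[579.99963799   0.         313.76423392]
 [  0.         579.99963799 244.80767123]
 [  0.           0.           1.        ]] [0.95031102 0.23036853 0.75683478] [0.44371984 0.14454265 0.2574628  0.84612826] ['pixels', 'camera_matrix', 'origin', 'orientation']
top [[494.7781723    0.         323.40597041]
 [  0.         494.7781723  241.09566615]
 [  0.           0.           1.        ]] [ 0.49008228 -0.03043763  0.92595379] [ 0.71386735  0.01357314 -0.03390347 -0.69932806] ['pixels', 'camera_matrix', 'origin', 'orientation']
```

View pics/scene0.png

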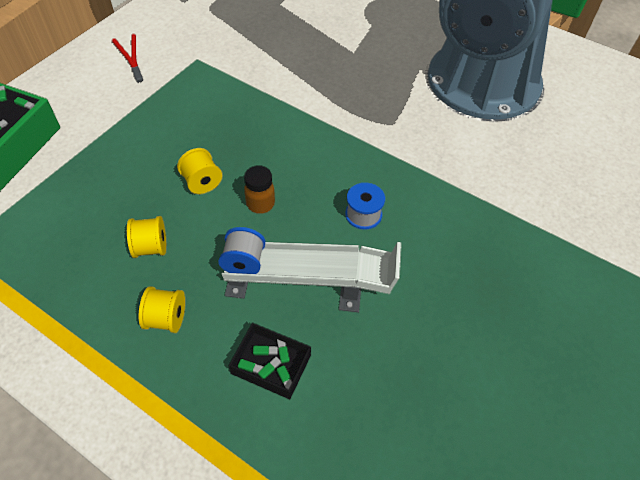

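View pics/top0.png

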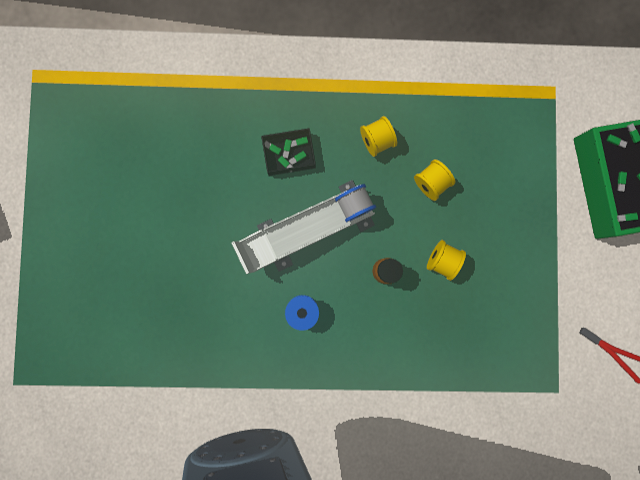

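```bash
python3 - <<'E'
import cv2
a=cv2.imread('pics/top0.png')[165:295,220:400]; cv2.imwrite('pics/crop_top.png',cv2.resize(a,None,fx=4.4,fy=4.4,interpolation=cv2.INTER_CUBIC))
a=cv2.imread('pics/scene0.png')[215:320,210:410]; cv2.imwrite('pics/crop_sc.png',cv2.resize(a,None,fx=4,fy=4,interpolation=cv2.INTER_CUBIC))
E
```

```text
(no output)
```

View pics/crop_top.png

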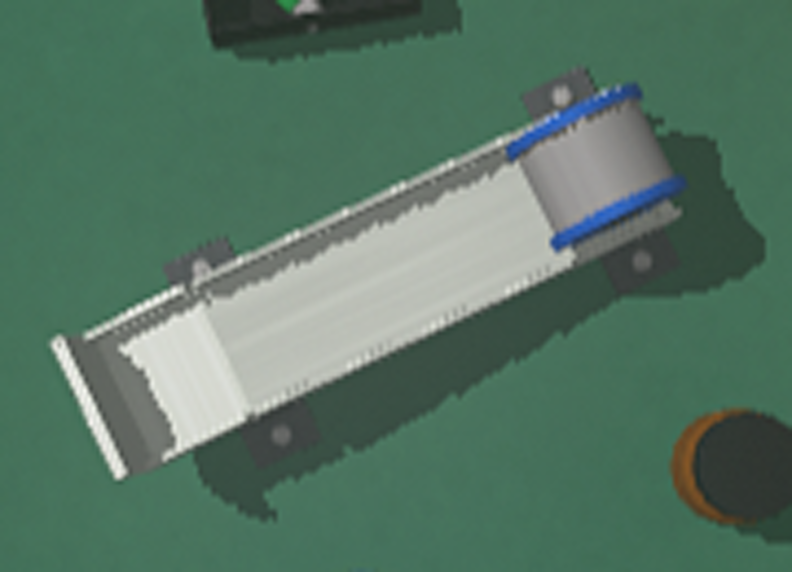

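View pics/crop_sc.png

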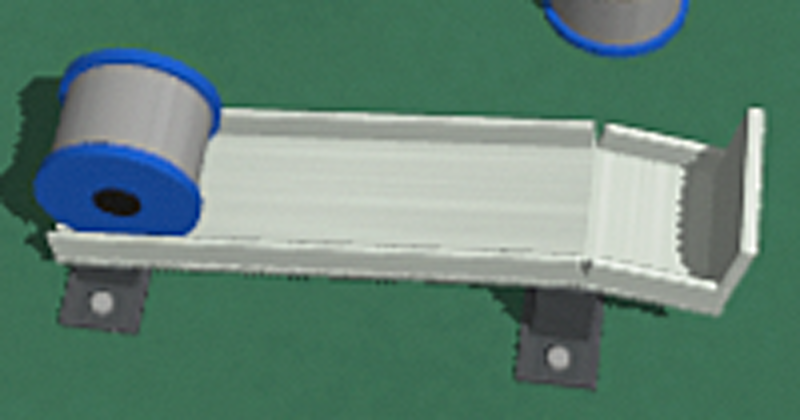

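```bash
cat > h.py <<'E'
import numpy as np
from scipy.spatial.transform import Rotation as R
CAM={'scene':(579.99963799,313.76423392,244.80767123,[0.95031102,0.23036853,0.75683478],[0.44371984,0.14454265,0.2574628,0.84612826]),
'top':(494.7781723,323.40597041,241.09566615,[0.49008228,-0.03043763,0.92595379],[0.71386735,0.01357314,-0.03390347,-0.69932806])}
def ray(cam,u,v):
    f,cx,cy,o,q=CAM[cam]; d=R.from_quat(np.roll(q,-1)).apply([(u-cx)/f,-(v-cy)/f,-1]); return np.array(o),d
def at(cam,u,v,z):
    o,d=ray(cam,u,v); return o+d*(z-o[2])/d[2]
def ct(u,v,z): return at('top',220+u/4.4,165+v/4.4,z)
def cs(u,v,z): return at('scene',210+u/4,215+v/4,z)
E
python3 - <<'E'
from h import *
np.set_printoptions(precision=4,suppress=True)
P=lambda n,p:print(n,p)
zl=.047-.195*np.sin(np.radians(8))
P('plate top T',(ct(55,340,.081),ct(122,478,.081)))
P('plate top S',(cs(757,110,.081),))
P('crest floor T',(ct(205,298,.047),ct(248,412,.047)))
P('wall near crest T',ct(250,415,.061)); P('wall near low T',ct(680,210,zl+.014))
P('far crest T',ct(185,288,.061));P('far low',ct(510,138,.061-.12*.139))
P('S far wall crest',cs(597,122,.061));P('S near wall crest',cs(590,262,.061));P('S near low',cs(50,232,zl+.014))
P('S far near reel',cs(222,108,.061-.13*.139))
P('S hub',cs(117,203,.0536))
# reel top: winding centre & rims in top at top-height
P('rim far ends',(ct(512,153,.0536),ct(635,88,.0536)));P('rim near',(ct(557,246,.0536),ct(683,182,.0536)))
P('plug/jar top',at('top',389,271,.07));P('spare top',at('top',302,312,.047));P('tray',at('top',289,152,.02))
E
```

```text
plate top T (array([0.5418, 0.1006, 0.081 ]), array([0.4891, 0.0732, 0.081 ]))
plate top S (array([0.4902, 0.0759, 0.081 ]),)
crest floor T (array([0.5622, 0.0461, 0.047 ]), array([0.5165, 0.0276, 0.047 ]))
wall near crest T [0.5149 0.0259 0.061 ]
wall near low T [ 0.6041 -0.1476  0.0339]
far crest T [0.5649 0.0529 0.061 ]
far low [ 0.6308 -0.0761  0.0443]
S far wall crest [0.5147 0.0262 0.061 ]
S near wall crest [0.5664 0.0554 0.061 ]
S near low [ 0.6534 -0.1197  0.0339]
S far near reel [ 0.5784 -0.0974  0.0429]
S hub [ 0.6384 -0.0983  0.0536]
rim far ends (array([ 0.6232, -0.0766,  0.0536]), array([ 0.651 , -0.1261,  0.0536]))
rim near (array([ 0.5858, -0.0954,  0.0536]), array([ 0.613 , -0.1461,  0.0536]))
plug/jar top [ 0.4984 -0.1693  0.07  ]
spare top [ 0.4235 -0.0199  0.047 ]
tray [0.7155 0.0112 0.02  ]
```

```bash
cat >> h.py <<'E'
U=np.array([-.45,.893,0]);U/=np.linalg.norm(U)
C=np.array([.5402,.040,.047])
def ch(xp,zp): # world of a channel point on ramp frame
    a=np.radians(8); x=U*np.cos(a)+[0,0,np.sin(a)]; z=-U*np.sin(a)+[0,0,np.cos(a)]
    return C+xp*x+zp*z
E
python3 - <<'E'
from h import *
from bench import *
np.set_printoptions(precision=4,suppress=True)
o=get_obs(); r=R.from_quat(np.roll(o['ee_rot'],-1)); M=r.as_matrix(); print(M)
reel=ch(-.166,.030); print('reel',reel)
Q=reel-.052*U; Q[2]=.2; print('Q',Q,'shift',1e3*M.T@(Q-o['ee_pos']))
yt=M[:,1]; A=np.array([-U[1],U[0],0])
for s in(1,-1):
    a=s*A; ang=np.arctan2(np.dot(np.cross(yt,a),M[:,0]),np.dot(yt,a)); print('turn about tool x',np.degrees(ang))
print('joint',o['joint_pos'])
for p in[(435,180),(379,137),(447,260)]: print('yellow',at('top',*p,.04))
E
```

```text
[[-0.0003  0.368  -0.9298]
 [ 0.0016 -0.9298 -0.368 ]
 [-1.     -0.0016 -0.0003]]
reel [ 0.6161 -0.1105  0.0536]
Q [ 0.6395 -0.157   0.2   ] shift [  38.9408 -193.1614 -536.6977]
turn about tool x 84.84982228447184
turn about tool x -95.15017771552817
joint [-1.4002  0.1815  1.6079 -0.      1.3538 -0.2063]
yellow [ 0.6659 -0.2566  0.04  ]
yellow [ 0.7427 -0.1532  0.04  ]
yellow [ 0.5206 -0.279   0.04  ]
```

```bash
python3 -m pendant '[[3,-19,-53,0,0,0,0],[3,-19,-53,0,0,0,0],[3,-19,-53,0,0,0,0],[3,-19,-53,0,0,0,0],[3,-19,-53,0,0,0,0],[3,-19,-53,0,0,0,0],[3,-19,-53,0,0,0,0],[3,-19,-53,0,0,0,0],[3,-19,-53,0,0,0,0],[3,-19,-53,0,0,0,0]]' 20
python3 -m pendant '[[0,0,0,10,0,0,0],[0,0,0,10,0,0,0],[0,0,0,10,0,0,0],[0,0,0,10,0,0,0],[0,0,0,10,0,0,0],[0,0,0,10,0,0,0],[0,0,0,10,0,0,0],[0,0,0,10,0,0,0],[0,0,0,5,0,0,0],[0,0,0,0,0,0,0]]'
cat > st.py <<'E'
from h import *
from bench import *
np.set_printoptions(precision=4,suppress=True)
o=get_obs(); M=R.from_quat(np.roll(o['ee_rot'],-1)).as_matrix(); p=o['ee_pos']
d=p-C; A=np.array([-U[1],U[0],0])
print('t',o['clock'],'tcp',p,'along',1e3*d@U,'across',1e3*d@A,'F',o['ft_force'],'w',o['width'])
print(M, 'U in tool',M.T@U)
print('to Q mm',1e3*M.T@(ch(-.166,.030)-.052*U-p))
E
python3 - <<'E'
import st,cv2
from bench import *
c=capture('wrist');cv2.imwrite('pics/w1.png',c['pixels']);print(c['tool_from_camera'],c['camera_matrix'])
E
```

```text
clock: 1.35
ee_pos: [0.6355, -0.1615, 0.2087]
ee_rot: [-0.132, -0.694, -0.133, 0.695]
ft_force: [0.0, -0.6, 0.9]
width: -0.0001
clock: 2.6
ee_pos: [0.6342, -0.1629, 0.2087]
ee_rot: [0.371, -0.601, 0.371, 0.602]
ft_force: [0.6, 0.4, 0.1]
width: -0.0001
t 2.6 tcp [ 0.6342 -0.1629  0.2087] along -223.47186767169174 across 7.333237913427802 F [0.6493 0.4023 0.1471] w -0.0001037310485556577
[[-0.0009 -0.8938 -0.4484]
 [ 0.0004 -0.4484  0.8938]
 [-1.      0.0006  0.0008]] U in tool [0.0008 0.0018 1.    ]
to Q mm [155.124   -7.4231   2.8069]
[[-0.001   0.2855 -0.9584 -0.1344]
 [ 1.     -0.0001 -0.001  -0.0001]
 [-0.0004 -0.9584 -0.2855 -0.0717]
 [ 0.      0.      0.      1.    ]] [[423.3356   0.     320.7354]
 [  0.     423.3356 236.3075]
 [  0.       0.       1.    ]]
```

View pics/w1.png

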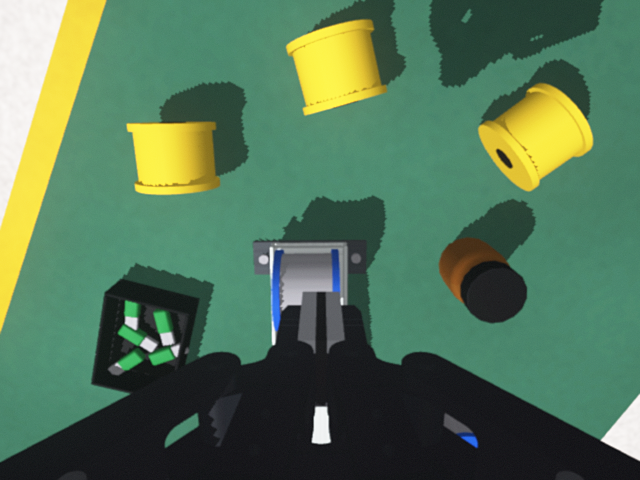

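```bash
python3 -m pendant '[[15,-4,0,0,0,0,0],[25,-4,0,0,0,0,0],[25,0,0,0,0,0,0],[25,0,0,0,0,0,0],[20,0,0,0,0,0,0],[15,0,0,0,0,0,0],[10,0,0,0,0,0,0],[5,0,0,0,0,0,0],[0,0,0,0,0,0,0],[0,0,0,0,0,0,0]]'
python3 - <<'E'
import st,cv2
from bench import *
c=capture('wrist');cv2.imwrite('pics/w2.png',c['pixels'])
c=capture('scene');cv2.imwrite('pics/s2.png',cv2.resize(c['pixels'][180:340,160:420],None,fx=3,fy=3))
E
```

```text
clock: 3.9
ee_pos: [0.6422, -0.1597, 0.0701]
ee_rot: [-0.372, 0.602, -0.372, -0.601]
ft_force: [0.6, 0.5, 0.2]
width: -0.0
t 3.9 tcp [ 0.6422 -0.1597  0.0701] along -224.195116315557 across -1.2336718653454612 F [0.5583 0.5282 0.1554] w -1.5051886245914694e-05
[[ 0.0013 -0.8943 -0.4476]
 [-0.0006 -0.4476  0.8943]
 [-1.     -0.0009 -0.0011]] U in tool [-0.0011  0.0027  1.    ]
to Q mm [16.5278  1.2588  3.6498]
```

View pics/w2.png

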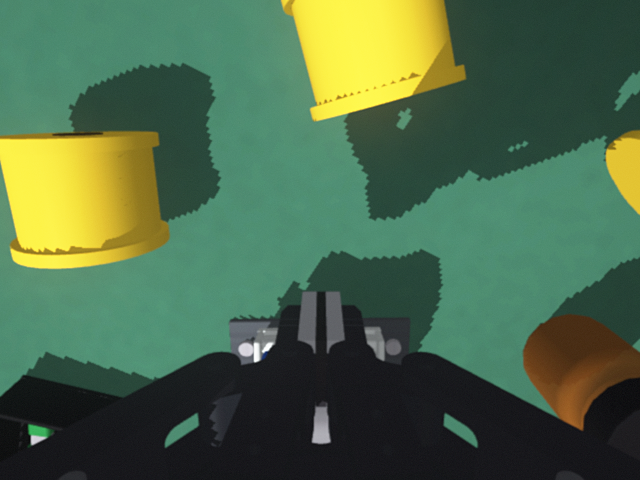

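View pics/s2.png

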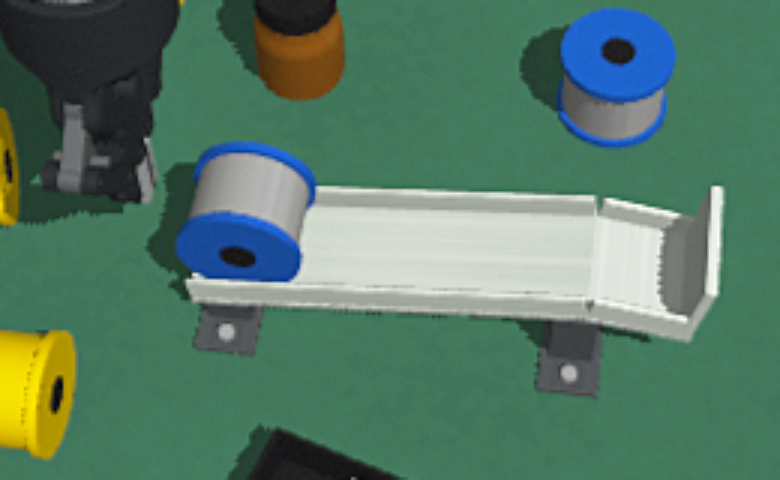

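```bash
python3 -m pendant '[[10,0,0,0,0,0,0],[9,0,0,0,0,0,0],[4,0,0,0,0,0,0],[0,0,5,0,0,0,0],[0,0,5,0,0,0,0],[0,0,4,0,0,0,0],[-0.5,0,4,0,0,0,0],[-0.5,0,4,0,0,0,0],[-0.5,0,4,0,0,0,0],[-0.5,0,4,0,0,0,0]]'
python3 - <<'E'
import st,cv2
from bench import *
c=capture('scene');cv2.imwrite('pics/s3.png',cv2.resize(c['pixels'][180:340,160:420],None,fx=3,fy=3))
E
```

```text
clock: 5.25
ee_pos: [0.6284, -0.1326, 0.0486]
ee_rot: [-0.372, 0.602, -0.372, -0.601]
ft_force: [1.7, -1.7, 1.4]
width: 0.0001
t 5.25 tcp [ 0.6284 -0.1326  0.0486] along -193.81826404698424 across -1.0509856590941347 F [ 1.7171 -1.6712  1.413 ] w 9.656173191121662e-05
[[ 0.0006 -0.8943 -0.4475]
 [-0.0004 -0.4475  0.8943]
 [-1.     -0.0004 -0.0006]] U in tool [-0.0006  0.0028  1.    ]
to Q mm [ -4.9544   0.9731 -26.7473]
```

View pics/s3.png

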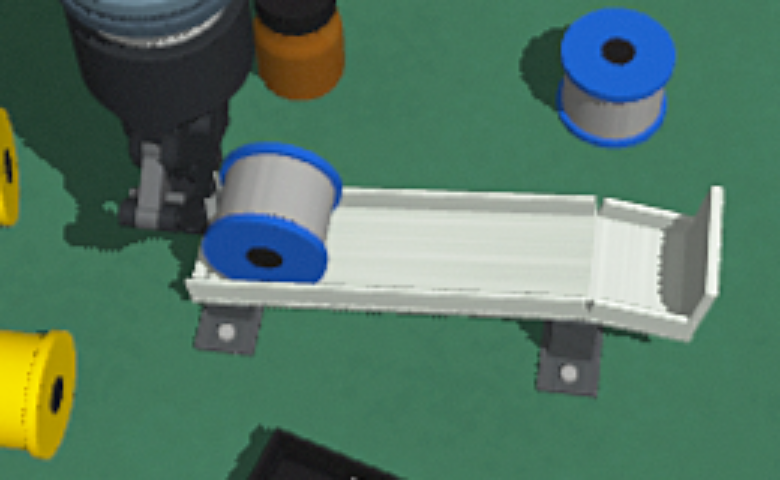

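```bash
python3 -m pendant '[[-1,0,6,0,0,0,0],[-1,0,7,0,0,0,0],[-1,0,7,0,0,0,0],[-1,0,7,0,0,0,0],[-1,0,7,0,0,0,0],[-1,0,7,0,0,0,0],[-1,0,7,0,0,0,0],[-1,0,7,0,0,0,0],[-1,0,7,0,0,0,0],[-1,0,7,0,0,0,0]]'
python3 - <<'E'
import st,cv2
from bench import *
c=capture('scene');cv2.imwrite('pics/s4.png',cv2.resize(c['pixels'][180:340,160:420],None,fx=3,fy=3))
E
```

```text
clock: 6.55
ee_pos: [0.5971, -0.0705, 0.0584]
ee_rot: [0.372, -0.602, 0.372, 0.602]
ft_force: [0.4, -2.4, 1.8]
width: 0.0002
t 6.55 tcp [ 0.5971 -0.0705  0.0584] along -124.27340719506135 across -1.1251704376729572 F [ 0.3705 -2.3816  1.7747] w 0.0001850157464093288
[[-0.     -0.8942 -0.4476]
 [-0.     -0.4476  0.8942]
 [-1.      0.     -0.    ]] U in tool [-0.      0.0027  1.    ]
to Q mm [  4.7611   0.863  -96.289 ]
```

View pics/s4.png

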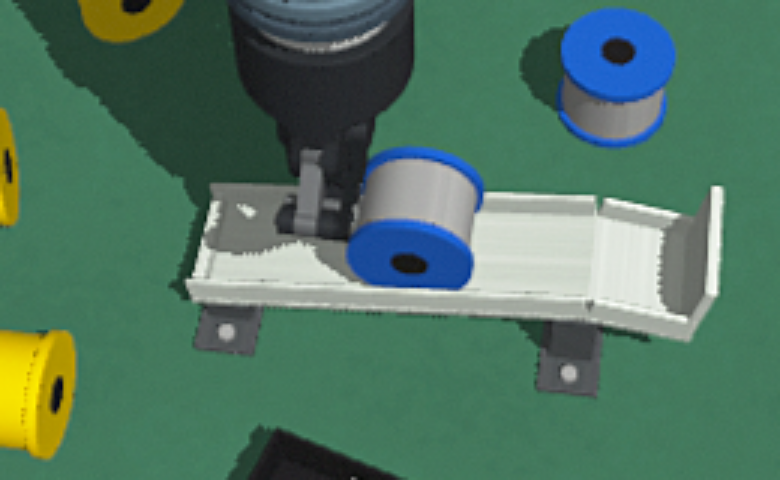

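```bash
python3 -m pendant '[[-1,0,7,0,0,0,0],[-1,0,7,0,0,0,0],[-1,0,7,0,0,0,0],[-1,0,7,0,0,0,0],[-1,0,7,0,0,0,0],[-1,0,7,0,0,0,0],[-1,0,7,0,0,0,0],[-1,0,6,0,0,0,0],[-1,0,5,0,0,0,0],[0,0,3,0,0,0,0]]'
python3 - <<'E'
import st,cv2
from bench import *
c=capture('scene');cv2.imwrite('pics/s5.png',cv2.resize(c['pixels'][180:340,160:420],None,fx=3,fy=3))
E
```

```text
clock: 7.85
ee_pos: [0.569, -0.0143, 0.0674]
ee_rot: [-0.372, 0.602, -0.372, -0.602]
ft_force: [1.3, -2.3, 0.5]
width: -0.0001
t 7.85 tcp [ 0.569  -0.0143  0.0674] along -61.42545492944726 across -1.3355468540828352 F [ 1.2859 -2.2686  0.538 ] w -0.0001063134138198398
[[ 0.0001 -0.8942 -0.4477]
 [-0.     -0.4477  0.8942]
 [-1.     -0.     -0.    ]] U in tool [-0.      0.0026  1.    ]
to Q mm [  13.7666    0.9303 -159.1365]
```

View pics/s5.png

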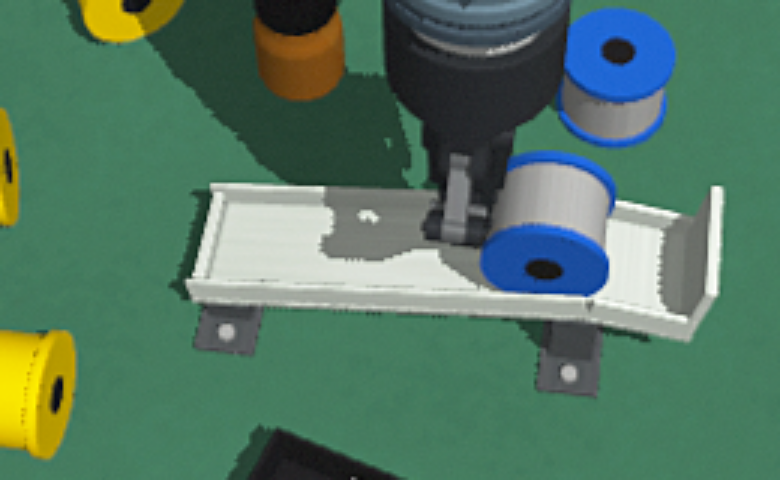

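```bash
python3 -m pendant '[[-0.5,0,4,0,0,0,0],[-0.5,0,4,0,0,0,0],[-0.5,0,4,0,0,0,0],[-0.5,0,4,0,0,0,0],[0,0,4,0,0,0,0],[0,0,4,0,0,0,0],[0,0,4,0,0,0,0],[0,0,4,0,0,0,0],[0,0,4,0,0,0,0],[0,0,0,0,0,0,0]]'
python3 - <<'E'
import st,cv2
from bench import *
c=capture('scene');cv2.imwrite('pics/s6.png',cv2.resize(c['pixels'][180:340,160:420],None,fx=3,fy=3))
E
```

```text
clock: 9.15
ee_pos: [0.5528, 0.018, 0.0693]
ee_rot: [0.371, -0.602, 0.371, 0.602]
ft_force: [0.6, -0.6, -0.3]
width: 0.0003
t 9.15 tcp [0.5528 0.018  0.0693] along -25.338773511667608 across -1.3940590305217266 F [ 0.5655 -0.6257 -0.2993] w 0.00027839503809011084
[[-0.0002 -0.8941 -0.448 ]
 [ 0.0001 -0.448   0.8941]
 [-1.      0.0001  0.0001]] U in tool [0.0001 0.0023 1.    ]
to Q mm [  15.6297    0.9451 -195.2259]
```

View pics/s6.png

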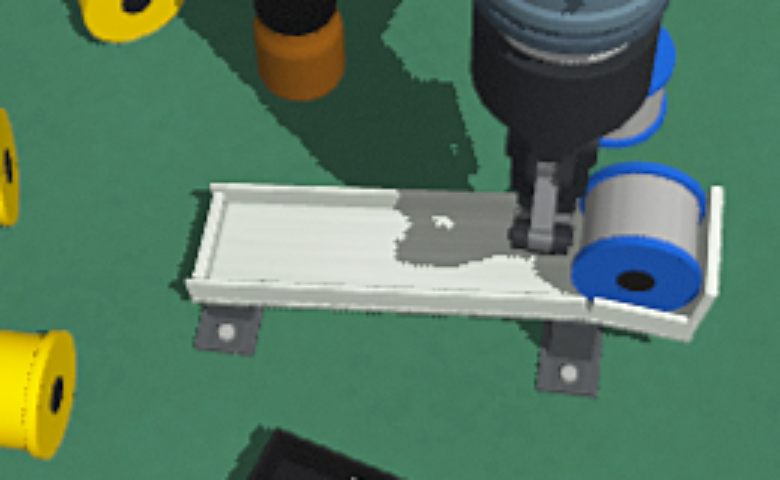

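The reel looks to be in the dip. I'll back off downhill, then raise the tool.

```bash
python3 -m pendant '[[0,0,-5,0,0,0,0],[0,0,-10,0,0,0,0],[0,0,-15,0,0,0,0],[-5,0,-10,0,0,0,0],[-15,0,0,0,0,0,0],[-25,0,0,0,0,0,0],[-25,0,0,0,0,0,0],[-25,0,0,0,0,0,0],[-10,0,0,0,0,0,0],[0,0,0,0,0,0,0]]'
python3 - <<'E'
import st,cv2
from bench import *
c=capture('scene');cv2.imwrite('pics/s7.png',cv2.resize(c['pixels'][180:340,160:420],None,fx=3,fy=3));cv2.imwrite('pics/s7f.png',c['pixels'])
c=capture('top');cv2.imwrite('pics/t7.png',c['pixels'])
E
```

```text
clock: 10.45
ee_pos: [0.5713, -0.0181, 0.1753]
ee_rot: [-0.372, 0.602, -0.371, -0.601]
ft_force: [-0.8, 0.0, 0.4]
width: 0.0003
t 10.45 tcp [ 0.5713 -0.0181  0.1753] along -65.89073751569518 across -1.6654762560628102 F [-0.8018  0.019   0.4436] w 0.0002737765260739301
[[ 0.0018 -0.8942 -0.4477]
 [-0.0004 -0.4477  0.8942]
 [-1.     -0.0014 -0.0011]] U in tool [-0.0011  0.0026  1.    ]
to Q mm [ 121.8612    1.4414 -154.535 ]
```

View pics/s7.png

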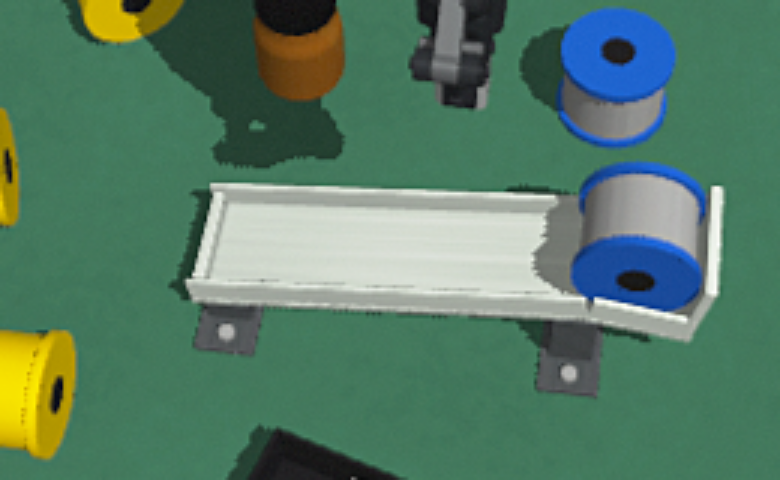

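View pics/t7.png

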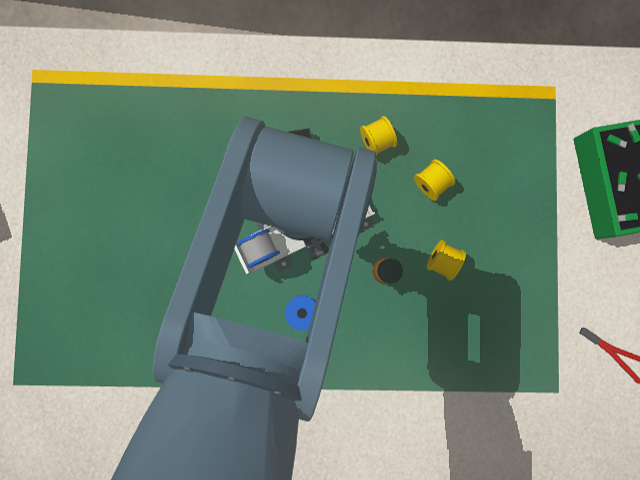

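```bash
python3 - <<'E'
from h import *
a=np.radians(8);X=U*np.cos(a)+[0,0,np.sin(a)];Z=-U*np.sin(a)+[0,0,np.cos(a)];A=np.array([-U[1],U[0],0])
p=at('scene',160+635/3,180+280/3,.0741); d=p-C; print(1e3*d@X,1e3*d@A,1e3*d@Z,'expect 23.5,-23,24')
import cv2
x,y=cv2.imread('pics/s7f.png').astype(int),cv2.imread('pics/scene0.png').astype(int)
for n,(r0,r1,c0,c1) in dict(tray=(320,400,228,312),jar=(165,213,244,276),spare=(182,228,346,386)).items(): print(n,np.abs(x-y)[r0:r1,c0:c1].mean())
E
```

```text
23.595329158741297 -23.984166969473257 24.05021996020732 expect 23.5,-23,24
tray 5.6583829365079366
jar 8.225911458333334
spare 8.041847826086956
```

```bash
python3 -c "
from bench import *
print(sign_off())"
```

```text
the job is handed in; nothing more can be done
None
```

I pushed the reel up the gutter with shut fingertips, over the crest and into the dip. Then I backed the fingers off downhill, raised them clear and handed the job in at about 10.5 s.

- **Seating:** the hub in the last scene picture puts the reel at x = 23.6 mm and z = 24.1 mm in the gutter's frame, against a seat of 23.5 and 24. It is about 1 mm off centre across the gutter. These use the expected hub height, so z is only a consistency check.
- **Stillness:** the hub stayed at the same pixel before and after the fingers withdrew.
- **Forces:** contact readings stayed around 3 N at the end of each move, and nothing but the reel was touched on purpose.
- **Spare and jar:** both appear at their starting pixels in the top view. A crude image difference over each patch was small but not zero (8 grey levels for each). I did not follow that up; I put it down to shading and shadow from the arm.
- **Tray:** this is the weakest check. The arm hid most of it in the last top view, so I rely on a difference of 6 grey levels in the scene view and on the gripper having stayed over the gutter.

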